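# Put the soldering supplies back in their holders

## Task

Tidy the soldering supplies into the three round holders: the solder spool goes into the largest, the tin into the middle one and the flux bottle into the smallest, each upright in the middle and flat on the holder's floor. Lay the flat wick spool, label up, centred on top of the solder spool in its holder, and set everything down without dropping it. Leave the screw jar and the side cutters where they are.

Things in the scene. Friction and masses are not known exactly. Their poses are not given: they have to be found in the camera images.
- spool: white solder spool standing on its flat end: a disc 50 mm in diameter, 30 mm high with a flat top, about 0.16 kg; origin at the centre of its underside, z up
- tin: pale plain round tin, 36 mm in diameter, 16 mm high; origin at the centre of its underside, z up
- bottle: small upright amber flux bottle with a white cap: body 21 mm in diameter up to 36 mm, neck and cap 14 mm in diameter, 48 mm high in all; origin at the centre of its underside, z up
- wick: flat round spool of desoldering wick lying on its side face, white with a coloured label on top: 41 mm in diameter, 10 mm high; origin at the centre of its underside, z up
- large_dish: the largest of three round holders: bore 66 mm, rim 8 mm above the desk, grey plastic with a black floor 2 mm above the desk, walls 3 mm thick, fixed to the desk; origin at its centre on the desk, z up
- medium_dish: the middle one of three round holders: bore 49 mm, rim 6 mm above the desk, grey plastic with a black floor 2 mm above the desk, walls 3 mm thick, fixed to the desk; origin at its centre on the desk, z up
- small_cup: the smallest of three round holders: bore 37 mm, rim 12 mm above the desk, grey plastic with a black floor 2 mm above the desk, walls 3 mm thick, fixed to the desk; origin at its centre on the desk, z up
- jar: white screw jar with a black lid, 42 mm in diameter, 46 mm high, at the left of the work; a bystander, to be left where it stands; origin at the centre of its underside, z up
- cutters: black-handled side cutters lying flat beyond the work, 124 mm long along their y (about left to right), 44 mm wide, 13 mm high; a bystander, to be left where they lie; origin at their middle, on the underside, z up
- panel_edge (a point): foot of the near right edge of the tall fixed cabinet side panel that stands at the left, across the robot's way: 26 mm thick (to +x from here), it runs from here 460 mm to the left (+y) and 1.55 m up. All the work lies to the right of it; keep elbow and upper arm clear of it, where need be by turning the base further right and leaning the tool to the right (wrist towards -y, up to 0.5 rad)
Things that resemble listed ones, but are neither listed nor needed, are in the scene too. Leave any purple look-alike of the tin alone.

How it is judged:
By the outcome, as a careful person would: the job done as asked, in the order asked, and still so for the second after the job is handed in, with the robot touching nothing.
It also fails if it takes over 83 s, if anything falls off the work surface, if the arm or the gripper's body presses on something with over 40 N, if the wrist force passes 120 N, or if a joint passes its speed limit or range.

## Robot

A 6-joint arm with a two-finger parallel gripper is mounted at the origin on a cart in front of the work surface, level with it; the furniture and walls round the work are solid. World frame = base frame: x ahead of the robot, y to its left, z up, the work surface at z = 0. Lengths are in m, angles in rad, forces in N, time in s.
With the tool pointing down it reaches from about 0.225 to 0.725 m from the base axis. Payload 3.1 kg.
Tool frame: the origin (TCP) lies between the finger pads; the fingertips stand 17 mm ahead of it and the grasp point (between the pads) lies 2 mm behind it (bot.tcp_to_tips is the z of the fingertips in the tool frame, in m); z points along the fingers, y is the line along which they close (so a half turn about z gives the same grasp; the last joint's range is limited). The gripper opens to 85 mm and grips with 20 to 120 N. Pads are 22 mm wide; open, the fingers measure 114 mm over their backs; the gripper's body (76 mm by 85 mm) begins 54 mm behind the grasp point. The pads swing forward as they close: fully open they stand 13 mm farther back than shut.
Start: joints at [-1.286, 0.048, 0.099, 1.622, 0, 1.443], TCP at [0.211, -0.481, 0.248] pointing down, gripper open.
Joint ranges: [-2.91, 2.91], [-0.99, 1.94], [-1.21, 1.42], [-2.12, 2.29], [-1.49, 1.47], [-3.14, 3.14]. Speed limits (rad/s): [2.79, 2.79, 3.14, 3.14, 3.14, 3.14].

## Interface

Orientations are given as a unit quaternion [x, y, z, w].
In Python, from station import telemetry, capture, get_calibration, bot, finder gives the robot as it stands.
- The arm moves only by the tool play_rows, never from a script. Its argument "increments" is text: rows parted by semicolons, each of 5 numbers parted by spaces: the shift along the tool's x, y, z in units of 40 mm (1.0 is 40 mm), then the turn about the tool's z in units of 5 degrees (1.0 is 5 degrees), then the opening, from -1 (shut) to 1 (fully open). A call has 1 to 12 rows; each row shifts and turns the commanded pose from where the row before left it, along the tool's axes as they then stand; what a row does not reach is not made up. A row lasts 1/12 s, in which the tool goes at most 41.7 mm and 7.16 degrees, less where a joint would pass 70% of its speed; a pose out of reach is approached as far as the arm can. A call is refused whole if a number of a shift passes 1 or a number of a turn 1, either way. A call with a gripper value outside its range is refused whole. The fingers move at their own pace and stop on an object; the grip force is fixed at half the most. Time passes only in rows, so rows that do not move let the fingers close. It gives the time, the measured TCP pose, the force, the opening and the grip force at its end, in the units of the state.
- telemetry.read_state(): the state, without advancing time (a new reading comes with each control period).
- capture(name): name is "scene" or "top" or "wrist"; returns (picture, depth): 384x512x3 uint8, red, green, blue; 384x512 float32, m along the optical axis (not along the pixel's ray), 0 where there is no reading.
- get_calibration(name): a dict with "vertical_fov" (degrees; the focal length in pixels is half the picture's height over the tangent of half this angle, whatever the lens; pixels are square), "cx", "cy" (the principal point, pixels), "R" (3x3) and "t" (3): a world point X has camera coordinates R X + t. Camera axes: x right, y down, z forward; pixel columns grow to the right and rows downward; lengths in m; the calibration is good to about 2 mm. A picture is of the moment at which its call begins: read the wrist's pose just before it. get_calibration takes no time and is no camera call; for the wrist camera it gives the pose at the moment of the call.
- bot.finish_job(): hands the job in; it is judged then, once.
Trained networks look in the newest picture that a camera, given by its name, has taken for a name from the list of things; names that differ only in an ending like _2 or _b are one class to them, and where a whole thing is asked for, a point or a joint stands for the part that bears it (a point fixed in the world has none). Each returns a list of dicts, best first, with "p" (0 to 1); they miss things now and then, are a little off and sometimes report something else, mostly with a low value. They report only what shows in the picture. A call takes as long as a camera call. They do not tell look-alikes from the thing itself.
- finder.trace(camera, target): "mask" (384x512 bool, what is visible of it).
- finder.spot_point(camera, target): "point" ([x, y, z] in m, in world coordinates, good to about 4 mm: a listed point, or the origin of a listed thing).
The state is a dict: "time": time; "joint_pos": joint angles; "qd": joint speeds; "tau": joint torques, N m; "tool_pos": TCP position; "tcp_rot": TCP orientation; "ft_force": force on the tool from outside, world axes, zero at the start; "ft_torque": the same for the moment, N m; "opening": opening from 0.0 (shut) to 1.0 (fully open); "finger_force": force on a finger pad.
Only numpy, scipy, OpenCV 4.12 (cv2) and the standard library are available. Lean on these libraries where they do the work, as an engineer would, in place of code of your own. Each camera call takes 0.05 s, during which the arm holds its last target. There are 200 camera calls.

## Working session

There is one attempt and no reset: what is moved stays moved. The work goes in short steps, Python scripts to look and compute and a tool call to move; the robot and the scene stay as the last step left them, time stands still between calls to the robot, and variables do not carry over. Pictures are saved under pics/ and viewed, at most 14 in all, crops included, and the job is handed in when it is done.

Besides the shell and the picture viewer there is one more tool, called after ">>>" in YAML: its name, and indented under it one key for each argument. play_rows: Moves the arm, as the interface text tells. Its arguments: {"type":"object","properties":{"increments":{"type":"string"}},"required":["increments"]}

```bash
mkdir -p pics; ls
cat > h.py <<'E'
import numpy as np, cv2
from station import telemetry, capture, get_calibration, bot, finder
from scipy.spatial.transform import Rotation as Rn
def pts(cam,d,cal):
    f=d.shape[0]/2/np.tan(np.radians(cal["vertical_fov"])/2)
    v,u=np.mgrid[:d.shape[0],:d.shape[1]]
    P=np.stack([(u-cal["cx"])*d/f,(v-cal["cy"])*d/f,d],-1)
    return (P-np.array(cal["t"]))@np.array(cal["R"])
def save(n,p): cv2.imwrite("pics/"+n,p[:,:,::-1])
E
python3 - <<'E'
from h import *
print(telemetry.read_state())
for c in ["scene","top"]:
    p,d=capture(c); save(c+"0.png",p); cal=get_calibration(c); P=pts(c,d,cal)
    print(c,{k:np.round(v,3).tolist() for k,v in cal.items()})
    for t in ["spool","tin","bottle","wick","large_dish","medium_dish","small_cup","jar","cutters","panel_edge"]:
        s=finder.spot_point(c,t); print(t,[(round(x["p"],2),np.round(x["point"],3).tolist()) for x in s[:3]])
E
```

```text
pics
{'time': 0.0, 'joint_pos': array([-1.28584097e+00,  4.87800588e-02,  9.75610429e-02,  1.62199491e+00,
        1.55471457e-06,  1.44298440e+00]), 'qd': array([-1.19392147e-03,  9.08167938e-05, -6.19321752e-04,  1.84698307e-04,
        1.30763819e-04, -2.38976065e-03]), 'tau': array([ 9.16829267e-04, -3.38783562e+01,  3.20013535e+01,  2.02661759e-02,
       -1.04238079e-04,  6.34372640e-06]), 'tool_pos': array([ 0.21042016, -0.4803533 ,  0.24708343]), 'tcp_rot': array([ 9.78777669e-01,  2.04921483e-01, -9.41048322e-05, -1.20513156e-03]), 'ft_force': array([-0.40015538,  0.26566739,  0.43725653]), 'ft_torque': array([ 0.01225229, -0.00876285, -0.01898398]), 'finger_force': 0.0, 'opening': 0.9974478810697719}
scene {'vertical_fov': 53.714, 'cx': 250.782, 'cy': 184.738, 'R': [[0.908, -0.419, -0.013], [-0.227, -0.464, -0.856], [0.353, 0.78, -0.516]], 't': [-0.558, 0.076, 0.923]}
spool [(0.72, [0.603, -0.345, -0.001]), (0.66, [0.502, -0.227, 0.006])]
tin [(0.67, [0.464, -0.137, -0.001]), (0.5, [0.373, -0.089, 0.001]), (0.48, [0.389, -0.174, 0.003])]
bottle [(0.55, [0.398, -0.344, -0.00
[... 317 characters left out ...]
]
top {'vertical_fov': 43.476, 'cx': 251.162, 'cy': 192.62, 'R': [[-0.146, -0.989, -0.004], [-0.964, 0.143, -0.226], [0.224, -0.029, -0.974]], 't': [-0.088, 0.572, 0.923]}
spool [(0.87, [0.501, -0.225, -0.0])]
tin [(0.81, [0.388, -0.174, -0.001]), (0.66, [0.469, -0.139, -0.004]), (0.6, [0.582, -0.089, 0.0])]
bottle [(0.5, [0.402, -0.346, -0.001]), (0.15, [0.603, -0.345, -0.0])]
wick [(0.88, [0.495, -0.32, -0.001])]
large_dish [(0.84, [0.394, -0.262, -0.002])]
medium_dish [(0.98, [0.594, -0.27, 0.002])]
small_cup [(0.71, [0.603, -0.345, 0.002])]
jar [(0.76, [0.468, -0.057, 0.0])]
cutters [(0.8, [0.743, -0.234, -0.002])]
panel_edge [(0.63, [0.367, 0.037, -0.0]), (0.47, [0.39, -0.175, -0.003])]
```

View pics/scene0.png

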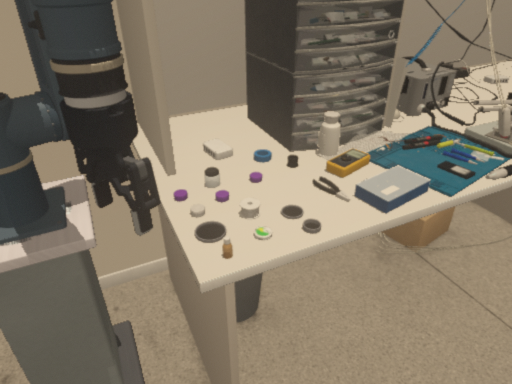

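View pics/top0.png

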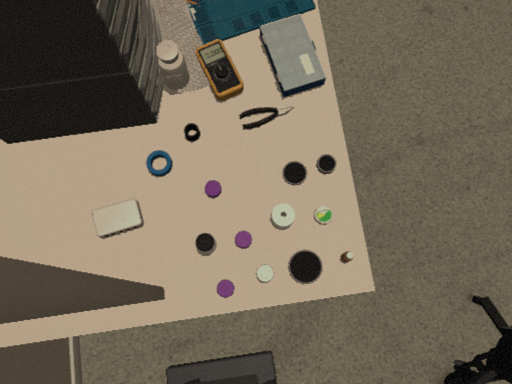

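The scene view shows the pale tin at (198,210), among purple look-alikes at (181,195), (222,196) and (256,177). The spool is at (250,208), the wick at (263,232) and the bottle at (228,247). The holders are at (210,231), (292,211) and (312,226). The top view agrees, with the tin at (265,273), so the tin is at (0.388,-0.174).

```bash
cat >> h.py <<'E'
G={"spool":(.501,-.226),"tin":(.388,-.174),"bottle":(.401,-.346),"wick":(.494,-.319),"large_dish":(.393,-.262),"medium_dish":(.594,-.27),"small_cup":(.603,-.346)}
RAD={"spool":.025,"tin":.018,"bottle":.0105,"wick":.0205,"large_dish":.036,"medium_dish":.0275,"small_cup":.0215}
def measure(c,names=G,guess=G):
    p,d=capture(c); cal=get_calibration(c); P=pts(c,d,cal); out={}
    for t in names:
        g=np.array(guess[t])
        best=None
        for m in finder.trace(c,t):
            Q=P[m["mask"]&(d>0)]
            if len(Q)<15: continue
            e=np.linalg.norm(np.median(Q[:,:2],0)-g)
            if best is None or e<best[0]: best=(e,Q,m["p"])
        if best is None or best[0]>.03: print(c,t,"none"); continue
        Q=best[1]; Q=Q[np.linalg.norm(Q[:,:2]-g,axis=1)<RAD[t]+.02]
        zt=np.percentile(Q[:,2],90)
        T=Q if "dish" in t or "cup" in t else Q[Q[:,2]>zt-.004]
        (x,y),r=cv2.minEnclosingCircle(T[:,:2].astype(np.float32))
        print(c,t,"p%.2f"%best[2],"med",np.round(np.median(T,0),4),"circ",round(x,4),round(y,4),"r%.4f"%r,"ztop%.4f zlow%.4f n%d"%(zt,np.percentile(Q[:,2],10),len(T)))
    return p
E
python3 - <<'E'
from h import *
measure("top"); measure("scene"); print(bot.tcp_to_tips)
p=measure("wrist",["bottle"]); save("w0.png",p)
E
```

```text
top spool p0.62 med [ 0.505  -0.2322  0.0305] circ 0.505 -0.232 r0.0249 ztop0.0325 zlow0.0049 n337
top tin none
top bottle p0.68 med [ 0.3995 -0.349   0.0485] circ 0.3994 -0.3495 r0.0065 ztop0.0498 zlow0.0161 n31
top wick p0.74 med [ 0.4963 -0.3193  0.0107] circ 0.4966 -0.3198 r0.0205 ztop0.0125 zlow0.0056 n235
top large_dish p0.81 med [ 0.3933 -0.2616  0.0024] circ 0.3935 -0.2619 r0.0362 ztop0.0072 zlow-0.0002 n891
top medium_dish p0.70 med [ 0.5982 -0.2741  0.0029] circ 0.5977 -0.2733 r0.0272 ztop0.0062 zlow0.0005 n441
top small_cup p0.52 med [ 0.6079 -0.347   0.0033] circ 0.6074 -0.346 r0.0215 ztop0.0127 zlow0.0002 n299
scene spool p0.94 med [ 0.5028 -0.2334  0.0303] circ 0.5047 -0.2317 r0.0259 ztop0.0310 zlow0.0032 n198
scene tin p0.45 med [ 0.389  -0.1788  0.0166] circ 0.3899 -0.1776 r0.0164 ztop0.0177 zlow0.0052 n88
scene bottle p0.46 med [ 0.3977 -0.3521  0.0479] circ 0.398 -0.3508 r0.0071 ztop0.0478 zlow0.0069 n34
scene wick p0.78 med [ 0.4948 -0.3208  0.0104] circ 0.4954 -0.3192 r0.0213 ztop0.0115 zlow0.0042 n173
scene large_dish p0.88 med [ 0.3925 -0.2588  0.0027] circ 0.3939 -0.2561 r0.0439 ztop0.0076 zlow0.0012 n553
scene medium_dish p0.70 med [ 0.5977 -0.2725  0.0028] circ 0.6024 -0.2698 r0.0333 ztop0.0064 zlow0.0012 n270
scene small_cup p0.54 med [ 0.6073 -0.3436  0.0058] circ 0.6056 -0.3453 r0.0228 ztop0.0121 zlow0.0017 n234
0.017
wrist bottle none
```

```bash
cat >> h.py <<'E'
def go(*targets):
    s=telemetry.read_state(); R=Rn.from_quat(s["tcp_rot"]).as_matrix(); c=np.array(s["tool_pos"])
    print("t%.2f"%s["time"],"tcp",np.round(c,4),"op%.3f"%s["opening"],"ff",s["finger_force"],"tilt",np.round(R[:,2],3))
    # ideal down axes with same yaw
    y=np.arctan2(R[1,0],R[0,0]); A=np.array([[np.cos(y),np.sin(y),0],[np.sin(y),-np.cos(y),0],[0,0,-1]])
    print("yaw %.2f deg"%np.degrees(y))
    for t in targets:
        d=A.T@(np.array(t)-c)/.04; print(t,"units",np.round(d,3),"min rows",np.round(np.linalg.norm(d)/1.0,2)); c=np.array(t)
E
python3 - <<'E'
from h import *
go((.505,-.232,.15),(.505,-.232,.025))
E
```

```text
t2.00 tcp [ 0.2106 -0.4809  0.2483] op1.003 ff 0.0 tilt [-0. -0. -1.]
yaw 23.65 deg
(0.505, -0.232, 0.15) units [ 9.238 -2.747  2.458] min rows 9.95
(0.505, -0.232, 0.025) units [0.    0.    3.125] min rows 3.12
```

>>> play_rows:
  increments: "0.4 -0.12 0.1 0 1;0.8 -0.24 0.2 0 1;0.88 -0.26 0.23 0 1;0.88 -0.26 0.23 0 1;0.88 -0.26 0.23 0 1;0.88 -0.26 0.23 0 1;0.88 -0.26 0.23 0 1;0.88 -0.26 0.23 0 0.7;0.88 -0.26 0.23 0 0.7;0.88 -0.26 0.23 0 0.7;0.6 -0.18 0.15 0 0.7;0.3 -0.09 0.1 0 0.7"

```text
time: 3.0
tool_pos: [0.5037, -0.2322, 0.1516]
tcp_rot: [0.978, 0.207, -0.0, -0.001]
ft_force: [0.0, -0.0, -1.4]
opening: 0.85
finger_force: 0.0
```

Run:
```python
from h import *
for i in range(3): capture("wrist")
p=measure("wrist",G); save("w1.png",p); go((.505,-.232,.15)); print(bot.tcp_to_tips)
```

```text
wrist spool p0.92 med [ 0.5043 -0.2313  0.0306] circ 0.5031 -0.2316 r0.0252 ztop0.0314 zlow0.0034 n2038
wrist tin p0.83 med [ 0.3963 -0.1636  0.0171] circ 0.3942 -0.1679 r0.0153 ztop0.0178 zlow0.0064 n170
wrist bottle p0.62 med [ 0.3988 -0.3486  0.0485] circ 0.3972 -0.3493 r0.0077 ztop0.0486 zlow0.0066 n148
wrist wick none
wrist large_dish p0.56 med [ 0.3902 -0.2618  0.003 ] circ 0.3894 -0.2642 r0.0393 ztop0.0084 zlow0.0019 n2876
wrist medium_dish p0.68 med [ 0.5969 -0.2739  0.0028] circ 0.5958 -0.2738 r0.0275 ztop0.0064 zlow0.0018 n2694
wrist small_cup p0.58 med [ 0.6062 -0.3479  0.0033] circ 0.6054 -0.3498 r0.0258 ztop0.0124 zlow0.0018 n1826
t3.55 tcp [ 0.5016 -0.2358  0.1532] op0.850 ff 0.0 tilt [ 0.001 -0.    -1.   ]
yaw 23.57 deg
(0.505, -0.232, 0.15) units [ 0.115 -0.053  0.079] min rows 0.15
0.017
```

View pics/w1.png

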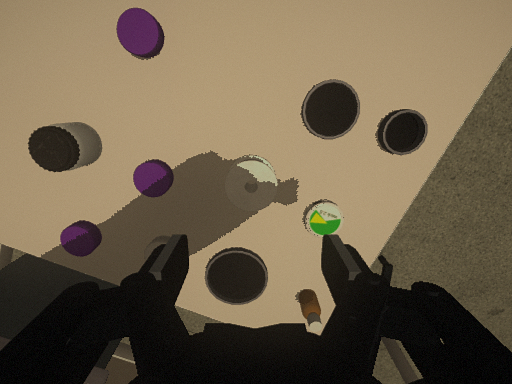

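The wrist view shows the spool at (252,182), between the fingers. The wick is at (324,218), the bottle at (311,308), and the holders at (237,275), (331,109) and (402,131).

>>> play_rows:
  increments: "0.08 -0.07 0.3 0 0.7;0 0 0.6 0 0.7;0 0 0.7 0 0.7;0 0 0.6 0 0.7;0 0 0.4 0 0.7;0 0 0.3 0 0.7;0 0 0.2 0 0.7;0 0 0.09 0 0.7;0 0 0 0 -1;0 0 0 0 -1;0 0 0 0 -1;0 0 0 0 -1"

```text
time: 4.55
tool_pos: [0.5049, -0.2317, 0.0266]
tcp_rot: [0.979, 0.205, 0.001, 0.001]
ft_force: [0.2, -0.1, 2.5]
opening: 0.559
finger_force: 62.2
```

>>> play_rows:
  increments: "0 0 0 0 -1;0 0 0 0 -1;0 0 0 0 -1"

```text
time: 4.8
tool_pos: [0.5049, -0.2317, 0.0266]
tcp_rot: [0.979, 0.205, 0.001, 0.001]
ft_force: [-0.5, -0.6, 4.8]
opening: 0.558
finger_force: 62.5
```

>>> play_rows:
  increments: "0 0 -0.2 0 -1;0 0 -0.4 0 -1;0 0 -0.4 0 -1;-0.2 -0.03 0 0 -1;-0.4 -0.06 0 0 -1;-0.5 -0.07 0 0 -1;-0.6 -0.08 0 0 -1;-0.5 -0.07 0 0 -1;-0.4 -0.06 0 0 -1;-0.2 -0.03 0 0 -1;-0.03 0 0 0 -1;0 0 0 0 -1"

```text
time: 5.8
tool_pos: [0.3932, -0.2617, 0.0645]
tcp_rot: [0.979, 0.204, -0.0, -0.0]
ft_force: [-0.6, -0.6, -1.2]
opening: 0.558
finger_force: 62.2
```

Run:
```python
from h import *
g=dict(G,spool=(.3935,-.262))
p=measure("wrist",["spool","large_dish"],g); save("w2.png",p)
p=measure("top",["spool","large_dish"],g);p=measure("scene",["spool","large_dish"],g); go((.3935,-.262,.028))
```

```text
wrist spool p0.81 med [ 0.3959 -0.2621  0.0684] circ 0.3937 -0.2631 r0.0255 ztop0.0690 zlow0.0438 n6438
wrist large_dish p0.82 med [ 0.4093 -0.2491  0.0027] circ 0.3903 -0.2617 r0.0377 ztop0.0085 zlow0.0017 n3192
top spool none
top large_dish none
scene spool p0.90 med [ 0.388  -0.2603  0.0687] circ 0.3931 -0.2631 r0.0239 ztop0.0694 zlow0.0412 n163
scene large_dish p0.60 med [ 0.39   -0.2653  0.0025] circ 0.3928 -0.2632 r0.0366 ztop0.0073 zlow0.0011 n492
t6.25 tcp [ 0.3941 -0.2617  0.0651] op0.555 ff 62.233520324807614 tilt [ 0. -0. -1.]
yaw 23.69 deg
(0.3935, -0.262, 0.028) units [-0.016  0.     0.929] min rows 0.93
```

View pics/w2.png

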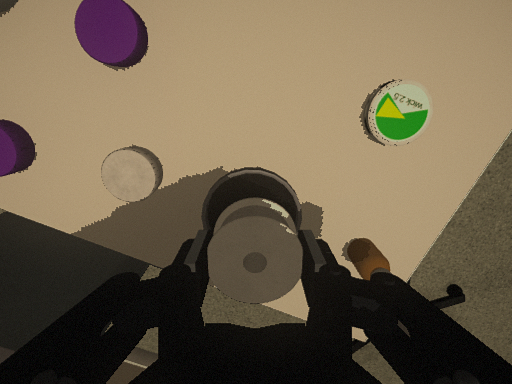

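The wrist view shows the spool at (255,258), held level and centred over the large dish at (252,205). The tin is at (131,173), the wick at (400,112) and the bottle at (367,257), all undisturbed.

>>> play_rows:
  increments: "0 0 0.2 0 -1;0 0 0.3 0 -1;0 0 0.2 0 -1;0 0 0.1 0 -1;0 0 0.05 0 -1;0 0 0.03 0 -1;0 0 0 0 -1;0 0 0 0 -1"

```text
time: 6.92
tool_pos: [0.394, -0.2621, 0.0303]
tcp_rot: [0.979, 0.205, 0.0, 0.0]
ft_force: [-0.0, -0.5, -1.9]
opening: 0.558
finger_force: 62.2
```

>>> play_rows:
  increments: "0 0 0.03 0 -1;0 0 0 0 -1;0 0 0 0 -1"

```text
time: 7.17
tool_pos: [0.3939, -0.262, 0.029]
tcp_rot: [0.979, 0.205, 0.0, 0.0]
ft_force: [-0.7, -0.1, -1.0]
opening: 0.553
finger_force: 62.2
```

>>> play_rows:
  increments: "0 0 0.02 0 -1;0 0 0 0 -1;0 0 0 0 -1"

```text
time: 7.42
tool_pos: [0.3939, -0.2621, 0.0285]
tcp_rot: [0.979, 0.205, 0.0, 0.0]
ft_force: [-0.2, 1.2, 1.8]
opening: 0.554
finger_force: 62.5
```

>>> play_rows:
  increments: "0 0 0 0 0.5;0 0 0 0 0.5;0 0 0 0 0.5;0 0 0 0 0.5;0 0 0 0 0.5;0 0 -0.2 0 0.5;0 0 -0.5 0 0.5;0 0 -0.8 0 0.5;0 0 -0.8 0 0.5;0 0 -0.4 0 0.5;0 0 -0.2 0 0.5;0 0 0 0 0.5"

```text
time: 8.42
tool_pos: [0.395, -0.263, 0.1469]
tcp_rot: [0.979, 0.205, 0.002, 0.002]
ft_force: [-0.3, -0.8, -0.0]
opening: 0.749
finger_force: 0.0
```

Run:
```python
from h import *
g=dict(G,spool=(.3935,-.262))
p=measure("wrist",["spool","large_dish","tin","wick","bottle"],g); save("w3.png",p)
measure("top",["spool"],g)
measure("scene",["spool","large_dish","tin"],g); go((.3895,-.178,.15))
```

```text
wrist spool p0.76 med [ 0.3934 -0.2616  0.03  ] circ 0.3924 -0.262 r0.0252 ztop0.0308 zlow0.0054 n2119
wrist large_dish p0.76 med [ 0.4034 -0.2426  0.0008] circ 0.3902 -0.2597 r0.0357 ztop0.0064 zlow-0.0006 n1203
wrist tin p0.65 med [ 0.3889 -0.174   0.0147] circ 0.3879 -0.1738 r0.0184 ztop0.0156 zlow0.0131 n1161
wrist wick p0.90 med [ 0.4936 -0.3169  0.0076] circ 0.4934 -0.3178 r0.0207 ztop0.0085 zlow0.0062 n1623
wrist bottle p0.72 med [ 0.3974 -0.3469  0.0459] circ 0.3961 -0.348 r0.0065 ztop0.0461 zlow0.0047 n183
top spool none
scene spool p0.78 med [ 0.3943 -0.2642  0.0323] circ 0.3957 -0.2636 r0.0259 ztop0.0330 zlow0.0053 n243
scene large_dish p0.58 med [ 0.3743 -0.2743  0.0039] circ 0.3896 -0.2606 r0.0383 ztop0.0083 zlow0.0011 n231
scene tin p0.44 med [ 0.3896 -0.1777  0.0164] circ 0.3909 -0.177 r0.0185 ztop0.0173 zlow0.0049 n111
t9.02 tcp [ 0.3935 -0.2617  0.1435] op0.748 ff 0.0 tilt [-0.001  0.    -1.   ]
yaw 23.65 deg
(0.3895, -0.178, 0.15) units [ 0.747 -1.957 -0.161] min rows 2.1
```

View pics/w3.png

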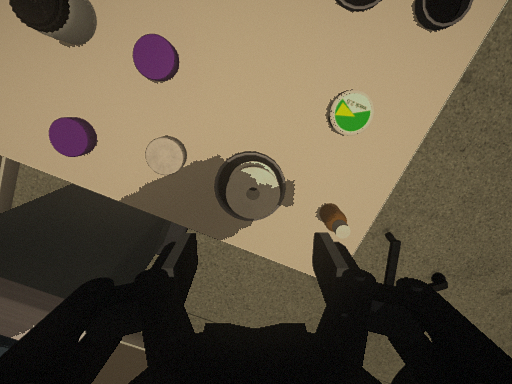

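The spool now stands in its dish at (252,188). The pale tin is at (165,156), between the purple ones, and the bottle is at (332,218).

>>> play_rows:
  increments: "0.1 -0.25 0 0 0.3;0.2 -0.5 0 0 0.3;0.2 -0.55 0.1 0 0.3;0.16 -0.45 0.3 0 0.3;0.1 -0.26 0.3 0 0.3;0 0 0.2 0 0.3;0 0 0.1 0 0.3;0 0 0 0 0.3"

```text
time: 9.68
tool_pos: [0.3887, -0.1758, 0.1029]
tcp_rot: [0.979, 0.205, -0.001, -0.0]
ft_force: [-0.2, -0.5, 0.5]
opening: 0.648
finger_force: 0.0
```

Run:
```python
from h import *
p=measure("wrist",["tin"]); save("w4.png",p)
measure("wrist",["tin"])
measure("top",["tin"])
measure("scene",["tin"]); go((.389,-.1755,.020))
```

```text
wrist tin p0.86 med [ 0.3906 -0.175   0.0174] circ 0.3899 -0.1753 r0.0182 ztop0.0181 zlow0.0159 n1462
wrist tin p0.82 med [ 0.3905 -0.1747  0.0169] circ 0.3899 -0.1754 r0.0184 ztop0.0176 zlow0.0156 n1435
top tin none
scene tin p0.45 med [ 0.3899 -0.1773  0.0165] circ 0.3906 -0.1754 r0.0187 ztop0.0174 zlow0.0058 n103
t10.08 tcp [ 0.3896 -0.1765  0.1044] op0.649 ff 0.0 tilt [ 0.001 -0.    -1.   ]
yaw 23.61 deg
(0.389, -0.1755, 0.02) units [-0.003 -0.03   2.11 ] min rows 2.11
```

>>> play_rows:
  increments: "0.03 -0.02 0.3 0 0.3;0 0 0.5 0 0.3;0 0 0.5 0 0.3;0 0 0.4 0 0.3;0 0 0.2 0 0.3;0 0 0.1 0 0.3;0 0 0.07 0 0.3;0 0 0 0 0.3;0 0 0 0 -1;0 0 0 0 -1;0 0 0 0 -1;0 0 0 0 -1"

```text
time: 11.08
tool_pos: [0.3912, -0.1755, 0.0227]
tcp_rot: [0.979, 0.205, 0.001, 0.001]
ft_force: [-1.4, -0.4, 4.8]
opening: 0.389
finger_force: 59.8
```

>>> play_rows:
  increments: "0 0 0 0 -1;0 0 0 0 -1;0 0 0 0 -1"

```text
time: 11.33
tool_pos: [0.3912, -0.1755, 0.0227]
tcp_rot: [0.979, 0.205, 0.001, 0.001]
ft_force: [0.5, -0.4, 6.1]
opening: 0.389
finger_force: 59.9
```

Run:
```python
from h import *
go((.390,-.1755,.12),(.5975,-.273,.12),(.5975,-.273,.06))
```

```text
t11.33 tcp [ 0.3912 -0.1755  0.0227] op0.389 ff 59.89857852458954 tilt [ 0.003 -0.002 -1.   ]
yaw 23.65 deg
(0.39, -0.1755, 0.12) units [-0.028 -0.013 -2.433] min rows 2.43
(0.5975, -0.273, 0.12) units [3.774 4.314 0.   ] min rows 5.73
(0.5975, -0.273, 0.06) units [0.  0.  1.5] min rows 1.5
```

>>> play_rows:
  increments: "0 0 -0.2 0 -1;0 0 -0.4 0 -1;0 0 -0.4 0 -1;0.15 0.17 -0.2 0 -1;0.4 0.46 0 0 -1;0.55 0.63 0 0 -1;0.6 0.68 0 0 -1;0.6 0.68 0 0 -1;0.55 0.63 0 0 -1;0.5 0.57 0 0 -1;0.3 0.34 0 0 -1;0.1 0.11 0 0 -1"

```text
time: 12.33
tool_pos: [0.5982, -0.2723, 0.0685]
tcp_rot: [0.979, 0.205, 0.0, 0.0]
ft_force: [0.3, 0.5, -0.3]
opening: 0.386
finger_force: 59.7
```

Run:
```python
from h import *
g=dict(G,tin=(.5975,-.273))
capture("wrist");capture("wrist")
p=measure("wrist",["tin","medium_dish"],g); save("w5.png",p)
measure("top",["tin","medium_dish"],g)
measure("scene",["tin","medium_dish"],g); go((.5975,-.273,.06))
```

```text
wrist tin p0.86 med [ 0.5961 -0.2715  0.0624] circ 0.5945 -0.2721 r0.0186 ztop0.0631 zlow0.0585 n3111
wrist medium_dish p0.79 med [ 0.6037 -0.2675  0.0024] circ 0.5946 -0.2726 r0.0287 ztop0.0061 zlow0.0015 n2732
top tin none
top medium_dish none
scene tin none
scene medium_dish p0.84 med [ 0.5964 -0.2728  0.0028] circ 0.5961 -0.2734 r0.0282 ztop0.0059 zlow0.0012 n262
t12.88 tcp [ 0.5955 -0.2708  0.0694] op0.387 ff 59.73274111747742 tilt [ 0. -0. -1.]
yaw 23.65 deg
(0.5975, -0.273, 0.06) units [0.023 0.069 0.236] min rows 0.25
```

View pics/w5.png

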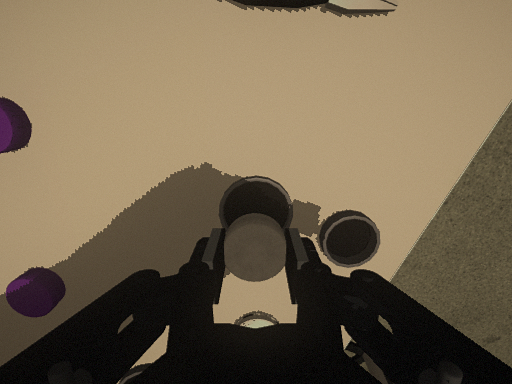

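The tin is held at (255,247), straight and centred over the medium dish at (255,210). The small cup at (349,238) is clear of the fingers.

>>> play_rows:
  increments: "0.01 0.03 0.2 0 -1;0 0 0.35 0 -1;0 0 0.3 0 -1;0 0 0.12 0 -1;0 0 0.05 0 -1;0 0 0.03 0 -1;0 0 0 0 -1;0 0 0 0 -1"

```text
time: 13.55
tool_pos: [0.5973, -0.2723, 0.0277]
tcp_rot: [0.979, 0.205, 0.0, 0.0]
ft_force: [-0.6, 0.4, -0.1]
opening: 0.39
finger_force: 59.7
```

>>> play_rows:
  increments: "0 0 0.03 0 -1;0 0 0 0 -1;0 0 0 0 -1"

```text
time: 13.8
tool_pos: [0.5971, -0.2722, 0.0264]
tcp_rot: [0.979, 0.205, 0.0, 0.0]
ft_force: [-0.7, -0.6, 0.4]
opening: 0.386
finger_force: 59.7
```

>>> play_rows:
  increments: "0 0 0.03 0 -1;0 0 0 0 -1;0 0 0 0 -1"

```text
time: 14.05
tool_pos: [0.5969, -0.2721, 0.0248]
tcp_rot: [0.979, 0.205, 0.0, 0.0]
ft_force: [0.1, -0.1, -0.1]
opening: 0.39
finger_force: 59.7
```

>>> play_rows:
  increments: "0 0 0.02 0 -1;0 0 0 0 -1;0 0 0 0 -1"

```text
time: 14.3
tool_pos: [0.597, -0.2721, 0.0248]
tcp_rot: [0.979, 0.205, 0.0, 0.0]
ft_force: [-1.6, 0.4, 4.8]
opening: 0.389
finger_force: 60.1
```

>>> play_rows:
  increments: "0 0 0 0 0.2;0 0 0 0 0.2;0 0 0 0 0.2;0 0 0 0 0.2;0 0 -0.2 0 0.2;0 0 -0.5 0 0.2;0 0 -0.7 0 0.2;0 0 -0.7 0 0.2;0 0 -0.6 0 0.2;0 0 -0.2 0 0.2;0 0 0 0 0.2"

```text
time: 15.22
tool_pos: [0.5988, -0.2732, 0.1442]
tcp_rot: [0.979, 0.205, 0.003, 0.003]
ft_force: [0.2, -0.2, -0.0]
opening: 0.6
finger_force: 0.0
```

Run:
```python
from h import *
g=dict(G,tin=(.5975,-.273))
p=measure("wrist",["tin","medium_dish","small_cup"],g); save("w6.png",p)
measure("scene",["tin","medium_dish","small_cup","bottle"],g); go((.398,-.349,.13))
```

```text
wrist tin p0.58 med [ 0.5953 -0.2719  0.0158] circ 0.5947 -0.2723 r0.0181 ztop0.0166 zlow0.0147 n1051
wrist medium_dish p0.92 med [ 6.019e-01 -2.679e-01  2.000e-04] circ 0.5947 -0.2719 r0.0275 ztop0.0036 zlow-0.0014 n1005
wrist small_cup p0.81 med [ 6.038e-01 -3.453e-01 -2.000e-04] circ 0.6025 -0.3466 r0.0250 ztop0.0091 zlow-0.0016 n1469
scene tin p0.53 med [ 0.5955 -0.2764  0.0187] circ 0.5977 -0.2757 r0.0188 ztop0.0197 zlow0.0104 n97
scene medium_dish none
scene small_cup p0.47 med [ 0.6076 -0.343   0.0054] circ 0.6066 -0.3451 r0.0227 ztop0.0126 zlow0.0015 n240
scene bottle p0.57 med [ 0.397  -0.352   0.0474] circ 0.3981 -0.3502 r0.0071 ztop0.0467 zlow0.0053 n33
t15.67 tcp [ 0.5962 -0.2716  0.1384] op0.603 ff 0.0 tilt [-0.002  0.001 -1.   ]
yaw 23.65 deg
(0.398, -0.349, 0.13) units [-5.315 -0.216  0.209] min rows 5.32
```

View pics/w6.png

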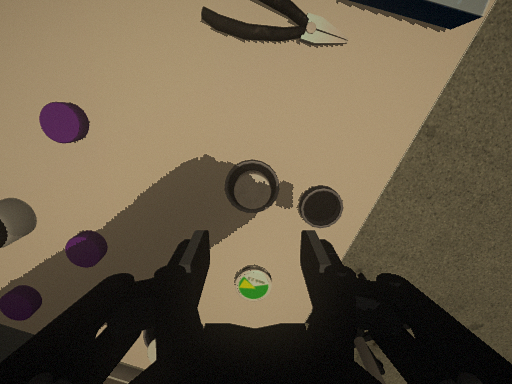

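The tin now sits in the medium dish at (253,187). The small cup is at (321,206) and the wick is still at (253,283).

>>> play_rows:
  increments: "-0.2 -0.01 0 0 0;-0.5 -0.02 0 0 0;-0.7 -0.03 0.1 0 0;-0.8 -0.03 0.1 0 0;-0.8 -0.03 0.1 0 0;-0.8 -0.03 0.1 0 0;-0.7 -0.03 0.1 0 0;-0.5 -0.02 0.1 0 0;-0.3 -0.01 0 0 0;-0.02 0 0 0 0;0 0 0 0 0"

```text
time: 16.58
tool_pos: [0.3985, -0.35, 0.1163]
tcp_rot: [0.979, 0.204, 0.001, 0.0]
ft_force: [0.6, -0.9, 0.5]
opening: 0.499
finger_force: 0.0
```

Run:
```python
from h import *
for i in range(2): capture("wrist")
p=measure("wrist",["bottle"]); save("w7.png",p); measure("wrist",["bottle"])
measure("scene",["bottle"]);measure("top",["bottle"]); go((.398,-.349,.03))
```

```text
wrist bottle p0.92 med [ 0.3987 -0.3487  0.048 ] circ 0.398 -0.3489 r0.0070 ztop0.0484 zlow0.0138 n250
wrist bottle p0.83 med [ 0.3985 -0.349   0.0481] circ 0.3975 -0.3493 r0.0068 ztop0.0484 zlow0.0127 n248
scene bottle p0.69 med [ 0.3977 -0.351   0.0482] circ 0.3966 -0.3516 r0.0057 ztop0.0481 zlow0.0102 n27
top bottle none
t17.08 tcp [ 0.3989 -0.3495  0.1159] op0.499 ff 0.0 tilt [-0.  0. -1.]
yaw 23.69 deg
(0.398, -0.349, 0.03) units [-0.017 -0.02   2.147] min rows 2.15
```

View pics/w7.png

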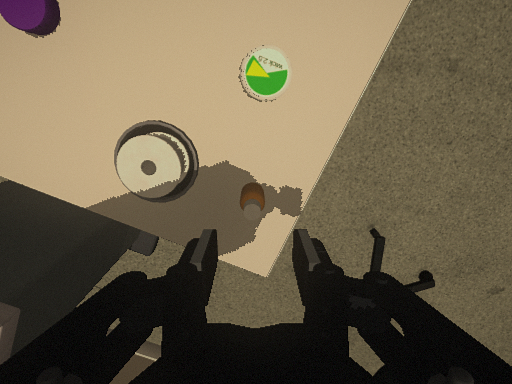

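The bottle at (252,200) is on the centre line between the fingers. The spool's side view at (149,168) shows it level in its dish.

>>> play_rows:
  increments: "-0.01 -0.01 0.3 0 0;0 0 0.5 0 0;0 0 0.5 0 0;0 0 0.4 0 0;0 0 0.25 0 0;0 0 0.1 0 0;0 0 0.05 0 0;0 0 0 0 0;0 0 0 0 -1;0 0 0 0 -1;0 0 0 0 -1;0 0 0 0 -1"

```text
time: 18.08
tool_pos: [0.3988, -0.3503, 0.0334]
tcp_rot: [0.979, 0.205, 0.001, 0.001]
ft_force: [0.4, 0.6, 3.4]
opening: 0.211
finger_force: 58.6
```

>>> play_rows:
  increments: "0 0 0 0 -1;0 0 0 0 -1;0 0 0 0 -1;0 0 0 0 -1"

```text
time: 18.42
tool_pos: [0.3988, -0.3503, 0.0334]
tcp_rot: [0.979, 0.205, 0.001, 0.001]
ft_force: [-0.1, 0.2, 6.0]
opening: 0.212
finger_force: 58.8
```

Run:
```python
from h import *
go((.398,-.349,.1),(.6055,-.3465,.1),(.6055,-.3465,.06))
```

```text
t18.42 tcp [ 0.3988 -0.3503  0.0334] op0.212 ff 58.8491622795118 tilt [ 0.002 -0.002 -1.   ]
yaw 23.65 deg
(0.398, -0.349, 0.1) units [-0.006 -0.039 -1.666] min rows 1.67
(0.6055, -0.3465, 0.1) units [4.777 2.024 0.   ] min rows 5.19
(0.6055, -0.3465, 0.06) units [0. 0. 1.] min rows 1.0
```

>>> play_rows:
  increments: "0 0 -0.3 0 -1;0 0 -0.5 0 -1;0.1 0.04 -0.5 0 -1;0.3 0.13 -0.2 0 -1;0.5 0.21 0 0 -1;0.7 0.29 0 0 -1;0.8 0.33 0 0 -1;0.8 0.33 0 0 -1;0.7 0.29 0 0 -1;0.5 0.21 0 0 -1;0.3 0.13 0 0 -1;0.07 0.03 0 0 -1"

```text
time: 19.42
tool_pos: [0.6067, -0.3451, 0.0913]
tcp_rot: [0.979, 0.206, 0.0, -0.0]
ft_force: [-0.2, -0.4, 0.1]
opening: 0.205
finger_force: 58.6
```

Run:
```python
from h import *
g=dict(G,bottle=(.6055,-.3465))
for i in range(2): capture("wrist")
p=measure("wrist",["bottle","small_cup"],g); save("w8.png",p)
measure("scene",["bottle","small_cup"],g);p=measure("top",["bottle","small_cup","medium_dish"],g);save("t8.png",p); go((.6055,-.3465,.0354))
```

```text
wrist bottle p0.86 med [ 0.6054 -0.3474  0.1063] circ 0.6042 -0.3478 r0.0070 ztop0.1066 zlow0.0699 n661
wrist small_cup p0.65 med [ 0.6064 -0.3436  0.0027] circ 0.603 -0.3456 r0.0238 ztop0.0122 zlow0.0016 n2030
scene bottle p0.55 med [ 0.599  -0.3513  0.1005] circ 0.5993 -0.3502 r0.0040 ztop0.0987 zlow0.0656 n18
scene small_cup p0.75 med [ 0.6073 -0.3421  0.005 ] circ 0.6093 -0.3368 r0.0304 ztop0.0120 zlow0.0012 n259
top bottle none
top small_cup none
top medium_dish none
t20.02 tcp [ 0.6044 -0.346   0.0921] op0.211 ff 58.64716117735952 tilt [ 0. -0. -1.]
yaw 23.62 deg
(0.6055, -0.3465, 0.0354) units [0.021 0.023 1.419] min rows 1.42
```

View pics/w8.png

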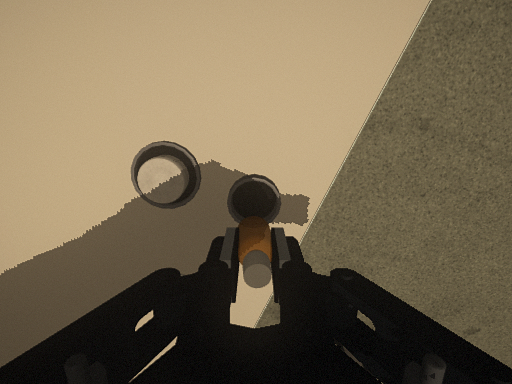

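The bottle is held upright at (256,255), with the small cup behind it at (254,201). I'll fit the cup's rim for a tighter alignment.

```bash
cat >> h.py <<'E'
from scipy.optimize import least_squares
def rimfit(c,g,r,zmin,zmax):
    p,d=capture(c); P=pts(c,d,get_calibration(c)); Q=P[(d>0)&(P[...,2]>zmin)&(P[...,2]<zmax)&(np.abs(np.linalg.norm(P[...,:2]-g,axis=-1)-r)<.006)]
    s=least_squares(lambda a:np.linalg.norm(Q[:,:2]-a[:2],axis=1)-r,g,loss="soft_l1",f_scale=.001)
    print(c,"rim",np.round(s.x,4),len(Q),"angular cover",len(set(np.round(np.arctan2(*(Q[:,:2]-s.x).T)*3))))
E
python3 - <<'E'
from h import *
for c in ["wrist","scene"]: rimfit(c,np.array([.605,-.346]),.020,.0085,.0145)
g=dict(G,bottle=(.6055,-.3465)); measure("wrist",["bottle"],g); go((.6055,-.3465,.0354))
E
```

```text
wrist rim [ 0.6064 -0.3449] 531 angular cover 16
scene rim [ 0.6063 -0.3457] 89 angular cover 19
wrist bottle p0.38 med [ 0.6129 -0.3399  0.0118] circ 0.6061 -0.3449 r0.0214 ztop0.0121 zlow0.0014 n545
t20.22 tcp [ 0.6047 -0.3458  0.092 ] op0.208 ff 58.6466003023088 tilt [-0.  0. -1.]
yaw 23.65 deg
(0.6055, -0.3465, 0.0354) units [0.012 0.023 1.414] min rows 1.41
```

>>> play_rows:
  increments: "0.04 -0.01 0 0 -1;0 0 0.3 0 -1;0 0 0.4 0 -1;0 0 0.35 0 -1;0 0 0.2 0 -1;0 0 0.08 0 -1;0 0 0.03 0 -1;0 0 0 0 -1;0 0 0 0 -1"

```text
time: 20.97
tool_pos: [0.6066, -0.3452, 0.0385]
tcp_rot: [0.979, 0.205, 0.001, 0.001]
ft_force: [0.2, 0.6, -0.3]
opening: 0.206
finger_force: 58.7
```

>>> play_rows:
  increments: "0 0 0.03 0 -1;0 0 0 0 -1;0 0 0 0 -1"

```text
time: 21.22
tool_pos: [0.6063, -0.3451, 0.0369]
tcp_rot: [0.979, 0.205, 0.0, 0.0]
ft_force: [0.3, 0.7, -0.2]
opening: 0.209
finger_force: 58.7
```

>>> play_rows:
  increments: "0 0 0.03 0 -1;0 0 0 0 -1;0 0 0 0 -1"

```text
time: 21.47
tool_pos: [0.6063, -0.3451, 0.0356]
tcp_rot: [0.979, 0.205, 0.0, 0.0]
ft_force: [1.3, 0.4, 0.6]
opening: 0.209
finger_force: 58.8
```

>>> play_rows:
  increments: "0 0 0.02 0 -1;0 0 0 0 -1;0 0 0 0 -1"

```text
time: 21.72
tool_pos: [0.6065, -0.3451, 0.0354]
tcp_rot: [0.979, 0.205, 0.0, 0.0]
ft_force: [-0.6, -0.0, 5.1]
opening: 0.21
finger_force: 59.2
```

>>> play_rows:
  increments: "0 0 0 0 0;0 0 0 0 0;0 0 0 0 0;0 0 0 0 0;0 0 -0.2 0 0;0 0 -0.4 0 0;0 0 -0.7 0 0;0 0 -0.7 0 0;0 0 -0.5 0 0;-0.2 -0.15 -0.2 0 0.3;-0.4 -0.3 0 0 0.3;-0.5 -0.37 0 0 0.3"

```text
time: 22.72
tool_pos: [0.5537, -0.3331, 0.1443]
tcp_rot: [0.979, 0.205, 0.001, 0.002]
ft_force: [-0.6, -0.1, 1.2]
opening: 0.647
finger_force: 0.0
```

>>> play_rows:
  increments: "-0.5 -0.37 0 0 0.4;-0.4 -0.3 0 0 0.4;-0.2 -0.15 0 0 0.4;-0.09 -0.06 0 0 0.4;0 0 0 0 0.4"

```text
time: 23.13
tool_pos: [0.4943, -0.3193, 0.143]
tcp_rot: [0.979, 0.205, 0.0, 0.0]
ft_force: [0.8, 0.2, -0.0]
opening: 0.699
finger_force: 0.0
```

Run:
```python
from h import *
g=dict(G,bottle=(.606,-.3453),tin=(.597,-.273),spool=(.3935,-.262))
for i in range(2): capture("wrist")
p=measure("wrist",["wick","bottle","small_cup","tin"],g); save("w9.png",p)
rimfit("wrist",np.array([.606,-.346]),.020,.0085,.0145)
measure("scene",["wick","bottle","tin"],g);go((.495,-.3195,.02))
```

```text
wrist wick p0.63 med [ 0.4958 -0.3183  0.01  ] circ 0.4948 -0.3186 r0.0208 ztop0.0109 zlow0.0089 n1332
wrist bottle p0.72 med [ 0.6058 -0.3446  0.0498] circ 0.6054 -0.3451 r0.0069 ztop0.0503 zlow0.0165 n293
wrist small_cup p0.61 med [ 0.6023 -0.3407  0.0034] circ 0.6065 -0.3459 r0.0228 ztop0.0121 zlow0.0011 n1270
wrist tin p0.80 med [ 0.5962 -0.2736  0.0183] circ 0.5962 -0.2736 r0.0181 ztop0.0192 zlow0.0171 n1567
wrist rim [ 0.6054 -0.3447] 545 angular cover 19
scene wick p0.57 med [ 0.4948 -0.3207  0.0104] circ 0.4947 -0.319 r0.0211 ztop0.0116 zlow0.0043 n173
scene bottle p0.45 med [ 0.6054 -0.347   0.0503] circ 0.6071 -0.3447 r0.0083 ztop0.0498 zlow0.0103 n27
scene tin p0.55 med [ 0.5955 -0.2759  0.0187] circ 0.5965 -0.2743 r0.0181 ztop0.0196 zlow0.0066 n113
t23.73 tcp [ 0.495  -0.3193  0.1422] op0.702 ff 0.0 tilt [-0.  0. -1.]
yaw 23.66 deg
(0.495, -0.3195, 0.02) units [-2.000e-03  5.000e-03  3.054e+00] min rows 3.05
```

View pics/w9.png

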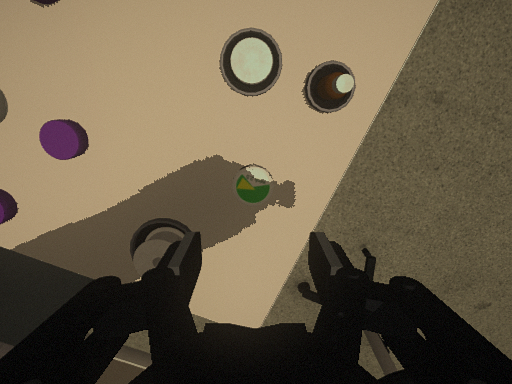

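The bottle at (332,88) stands in the cup and the tin at (251,62) is centred in its dish. The wick at (254,185) is on the centre line, label up.

>>> play_rows:
  increments: "0 -0.01 0.4 0 0.4;0 0 0.7 0 0.4;0 0 0.7 0 0.4;0 0 0.6 0 0.4;0 0 0.35 0 0.4;0 0 0.2 0 0.3;0 0 0.1 0 0.3;0 0 0.03 0 0.3;0 0 0 0 0.3"

```text
time: 24.48
tool_pos: [0.4953, -0.3194, 0.02]
tcp_rot: [0.979, 0.205, 0.0, 0.001]
ft_force: [0.1, 0.0, 0.3]
opening: 0.654
finger_force: 0.0
```

>>> play_rows:
  increments: "0 0 0 0 -1;0 0 0 0 -1;0 0 0 0 -1;0 0 0 0 -1;0 0 0 0 -1;0 0 0 0 -1"

```text
time: 24.98
tool_pos: [0.496, -0.32, 0.0215]
tcp_rot: [0.979, 0.205, 0.001, 0.002]
ft_force: [-0.3, -0.2, 6.2]
opening: 0.435
finger_force: 60.1
```

Run:
```python
from h import *
go((.495,-.3195,.1),(.394,-.2622,.1))
```

```text
t24.98 tcp [ 0.496  -0.32    0.0215] op0.435 ff 60.115259885787964 tilt [ 0.003 -0.003 -1.   ]
yaw 23.65 deg
(0.495, -0.3195, 0.1) units [-0.019 -0.022 -1.964] min rows 1.96
(0.394, -0.2622, 0.1) units [-1.738 -2.325  0.   ] min rows 2.9
```

>>> play_rows:
  increments: "0 0 -0.2 0 -1;0 0 -0.4 0 -1;0 0 -0.6 0 -1;0 0 -0.5 0 -1;-0.1 -0.13 -0.2 0 -1;-0.25 -0.33 0 0 -1;-0.35 -0.47 0 0 -1;-0.4 -0.54 0 0 -1;-0.35 -0.47 0 0 -1;-0.2 -0.27 0 0 -1;-0.08 -0.11 0 0 -1;0 0 0 0 -1"

```text
time: 25.98
tool_pos: [0.3929, -0.2608, 0.0947]
tcp_rot: [0.979, 0.205, -0.0, -0.0]
ft_force: [0.5, -0.5, 0.1]
opening: 0.44
finger_force: 60.1
```

Run:
```python
from h import *
g=dict(G,wick=(.394,-.2625),spool=(.394,-.2625))
for i in range(2): capture("wrist")
p=measure("wrist",["wick","spool"],g); save("w10.png",p)
rimfit("wrist",np.array([.393,-.262]),.0345,.005,.0105)
rimfit("wrist",np.array([.394,-.262]),.025,.029,.0335)
measure("scene",["wick","spool"],g);go((.394,-.2622,.0535))
```

```text
wrist wick p0.70 med [ 0.3964 -0.2627  0.084 ] circ 0.3948 -0.2638 r0.0211 ztop0.0847 zlow0.0827 n3742
wrist spool p0.79 med [ 0.4049 -0.257   0.0322] circ 0.3943 -0.2634 r0.0250 ztop0.0328 zlow0.0047 n1713
wrist rim [ 0.391 -0.261] 700 angular cover 14
wrist rim [ 0.3906 -0.264 ] 830 angular cover 12
scene wick none
scene spool p0.61 med [ 0.3938 -0.2647  0.0321] circ 0.3949 -0.263 r0.0258 ztop0.0329 zlow0.0054 n235
t26.48 tcp [ 0.3943 -0.2619  0.095 ] op0.440 ff 60.09380221366882 tilt [-0.  0. -1.]
yaw 23.66 deg
(0.394, -0.2622, 0.0535) units [-0.011  0.005  1.038] min rows 1.04
```

View pics/w10.png

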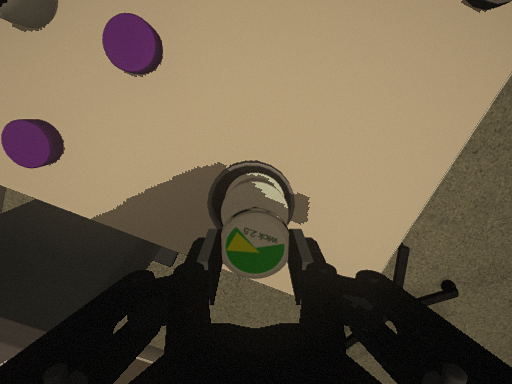

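The wick is held at (253,243), label up, level and centred over the spool at (255,195).

>>> play_rows:
  increments: "0 0 0.2 0 -1;0 0 0.3 0 -1;0 0 0.3 0 -1;0 0 0.12 0 -1;0 0 0.05 0 -1;0 0 0.02 0 -1;0 0 0 0 -1;0 0 0 0 -1"

```text
time: 27.15
tool_pos: [0.3943, -0.2619, 0.0559]
tcp_rot: [0.979, 0.205, 0.0, 0.0]
ft_force: [-0.7, 0.7, 0.4]
opening: 0.435
finger_force: 60.1
```

>>> play_rows:
  increments: "0 0 0.02 0 -1;0 0 0 0 -1;0 0 0 0 -1"

```text
time: 27.4
tool_pos: [0.3943, -0.2619, 0.0551]
tcp_rot: [0.979, 0.205, 0.0, 0.0]
ft_force: [-0.6, 0.3, -0.7]
opening: 0.434
finger_force: 60.1
```

>>> play_rows:
  increments: "0 0 0.02 0 -1;0 0 0 0 -1;0 0 0 0 -1"

```text
time: 27.65
tool_pos: [0.3941, -0.2616, 0.0539]
tcp_rot: [0.979, 0.205, 0.0, -0.0]
ft_force: [0.3, 1.1, -0.4]
opening: 0.431
finger_force: 60.1
```

>>> play_rows:
  increments: "0 0 0.02 0 -1;0 0 0 0 -1;0 0 0 0 -1"

```text
time: 27.9
tool_pos: [0.3941, -0.2618, 0.0534]
tcp_rot: [0.979, 0.205, 0.0, 0.0]
ft_force: [-0.9, 0.9, 2.0]
opening: 0.434
finger_force: 60.4
```

Contact. I'll release and retreat.

>>> play_rows:
  increments: "0 0 0 0 0.3;0 0 0 0 0.3;0 0 0 0 0.3;0 0 0 0 0.3;0 0 -0.2 0 0.3;0 0 -0.5 0 0.3;0 0 -0.8 0 0.3;0 0 -0.8 0 0.3;0 0 -0.6 0 0.3;0 0 -0.3 0 0.3;0 0 0 0 0.3;0 0 0 0 0.3"

```text
time: 28.9
tool_pos: [0.3943, -0.2619, 0.1813]
tcp_rot: [0.979, 0.205, 0.0, 0.0]
ft_force: [0.3, 0.2, -0.4]
opening: 0.649
finger_force: 0.0
```

Run:
```python
from h import *
g=dict(G,wick=(.394,-.2625),spool=(.394,-.2625),bottle=(.606,-.3453),tin=(.597,-.273))
for i in range(2): capture("wrist")
p=measure("wrist",["wick","spool","large_dish"],g); save("w11.png",p)
p=measure("scene",["wick","spool","bottle","tin"],g);save("s11.png",p[120:280,140:380].repeat(3,0).repeat(3,1));go()
for t in ["jar","cutters"]: print(t,[np.round(x["point"],3).tolist() for x in finder.spot_point("scene",t)[:1]])
```

```text
wrist wick p0.74 med [ 0.3946 -0.2621  0.0419] circ 0.3939 -0.2625 r0.0207 ztop0.0428 zlow0.0408 n1279
wrist spool p0.70 med [ 0.4064 -0.2561  0.0318] circ 0.3933 -0.263 r0.0251 ztop0.0326 zlow0.0039 n360
wrist large_dish p0.83 med [ 0.3979 -0.2475  0.0029] circ 0.3894 -0.2613 r0.0373 ztop0.0082 zlow0.0012 n1195
scene wick p0.49 med [ 0.3936 -0.2645  0.0423] circ 0.3949 -0.2642 r0.0214 ztop0.0434 zlow0.0374 n163
scene spool p0.59 med [ 0.3875 -0.2785  0.0322] circ 0.3937 -0.264 r0.0256 ztop0.0329 zlow0.0044 n84
scene bottle p0.63 med [ 0.6043 -0.3472  0.0491] circ 0.6058 -0.3469 r0.0059 ztop0.0474 zlow0.0095 n24
scene tin p0.47 med [ 0.5961 -0.2755  0.0187] circ 0.5961 -0.2744 r0.0183 ztop0.0196 zlow0.0071 n111
t29.45 tcp [ 0.3939 -0.2616  0.1808] op0.650 ff 0.0 tilt [-0.  0. -1.]
yaw 23.65 deg
jar [[0.467, -0.056, 0.002]]
cutters [[0.74, -0.231, -0.002]]
```

View pics/w11.png

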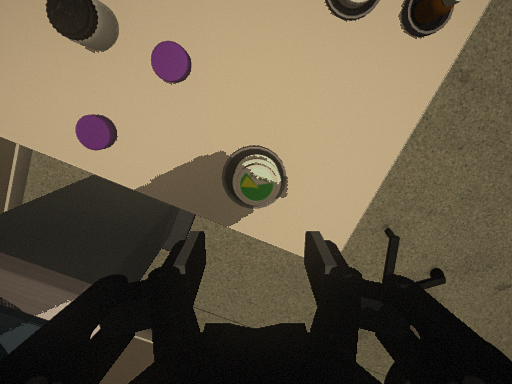

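View pics/s11.png

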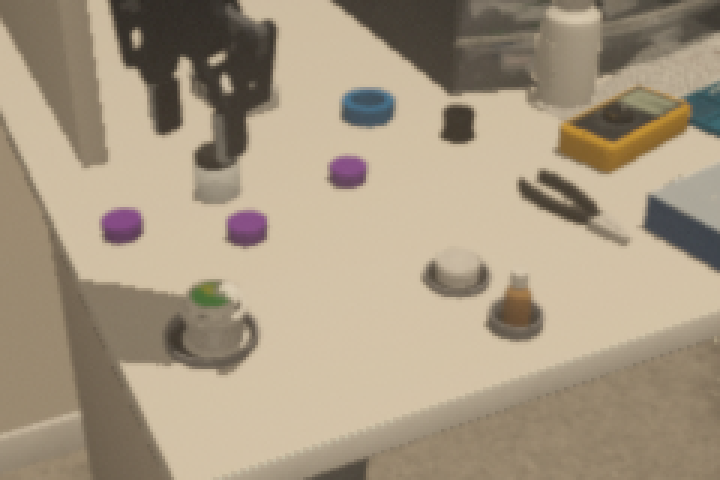

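The wick lies flat, label up, on the spool in the large dish, at (256,178) in the wrist view. The scene crop shows the tin at (457,268) and the bottle at (517,305) upright in their holders, with the jar and cutters unmoved.

```bash
python3 -c "
from station import bot; print(bot.finish_job())"
```

```text
the job is handed in; nothing more can be done
None
```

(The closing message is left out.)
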